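# Turn the washed tea tin right way up

## Task

The tea tin stands upside down on its red lid on the grey drying mat. Tip it a quarter turn over a lower edge so that it rests flat on its side, then tip it a further quarter turn so that it stands upright on the mat with the red lid on top; ease it down each time rather than letting it topple, and roll it over its edges without picking it up off the mat. Leave the bowl, mug and spice jar where they are.

Things in the scene. Friction and masses are not known exactly. Their poses are not given: they have to be found in the camera images.
- tin: Closed square tea tin, rigid box 60 x 60 x 110 mm, about 0.25 kg, green with white labels on its four sides; at one end a fixed red lid, 24 mm deep, flush with the sides, a white disc on its flat top; the other end (bottom) plain green. Origin at the box's centre; z runs along the 110 mm length towards the lid (down at the start, up when right way up); x, y square to the sides.
- mat: Grey drying mat fixed to the counter, 260 mm along its x, 460 mm along its y, 4 mm thick, flat; it lies before the robot turned by up to about 0.15 rad. Origin at the centre of its underside, z up. The tin stands on it and must end on it.
- bowl: Dark brown wooden bowl, 124 mm across, 55 mm high, loose on the counter at one side of the mat; a bystander. Origin at the centre of its underside, z up.
- mug: Blue ceramic mug, 76 mm across plus a handle, 90 mm high, loose on the counter at the other side of the mat; a bystander (bowl and mug may change sides). Origin at the centre of its underside, z up.
- jar: Closed amber glass spice jar with a blue cap and white label, 68 mm across, 85 mm high, standing loose beyond the far side of the mat; a bystander. Origin at the centre of its underside, z up.
Mind the look-alikes: they are no part of the job. What is shaped like the tin but purple is not meant.

How it is judged:
By the outcome, as a careful person would: the job done as asked, in the order asked, and still so for the second after the job is handed in, with the robot touching nothing.
It also fails if it takes over 59 s, if anything falls off the work surface, if the arm or the gripper's body presses on something with over 40 N, if the wrist force passes 120 N, or if a joint passes its speed limit or range.

## Robot

A 7-joint arm with a two-finger parallel gripper is mounted at the origin on the work surface. World frame = base frame: x ahead of the robot, y to its left, z up, the work surface at z = 0. Lengths are in m, angles in rad, forces in N, time in s.
With the tool pointing down it reaches from about 0.425 to 0.875 m from the base axis. Payload 4.7 kg.
Tool frame: the origin (TCP) lies at the very end of the fingers, on their centre line; the grasp point (between the pads) lies 19 mm behind it; z points along the fingers, y is the line along which they close (so a half turn about z gives the same grasp; the last joint's range is limited). The gripper opens to 87 mm and grips with 3 to 60 N. Pads are 19 mm wide; open, the fingers measure 117 mm over their backs; the gripper's body (75 mm by 190 mm) begins 51 mm behind the grasp point.
Start: joints at [1.149, 0.321, -0.07, 1.45, 0.023, 1.371, -0.057], TCP at [0.274, -0.589, 0.223] pointing down, gripper open.
Joint ranges: [-2.86, 2.86], [-0.3, 2.09], [-1.38, 1.24], [0.06, 2.45], [-1.56, 4.7], [0.09, 2.05], [-2.69, 2.69]. Speed limits (rad/s): [2.57, 2.57, 3.14, 3.14, 3.14, 3.14, 3.14].

## Interface

Orientations are given as a rotation vector (axis times angle).
In Python, from bench import ctrl, get_image, job gives the robot as it stands.
- The arm moves only by the shell command python3 -m crank 'ROWS' [FORCE]. ROWS is JSON, a list that holds one entry, the list of rows, each a list of 5 numbers: the shift along the tool's x, y, z in mm, then the turn about the tool's z in rad, then the closure, from -1 (fully open) to 1 (shut), so that 0 is half open. A call has 1 to 10 rows; each row shifts and turns the commanded pose from where the row before left it, along the tool's axes as they then stand; what a row does not reach is not made up. A row lasts 1/12 s, in which the tool goes at most 41.7 mm and 7.16 degrees, less where a joint would pass 70% of its speed; a pose out of reach is approached as far as the arm can. A call with a gripper value outside its range is refused whole. The fingers move at their own pace and stop on an object; FORCE is the grip in N (left out, the last holds). Time passes only in rows, so rows that do not move let the fingers close. It gives the time, the measured TCP pose, the force, the opening and the grip force at its end, in the units of the state.
- ctrl.get_state(): the state, without advancing time (a new reading comes with each control period).
- get_image(name): name is "scene" or "top" or "wrist"; returns a dict with "pixels" (420x560x3 uint8, red, green, blue), "fx", "fy", "cx", "cy" (pixels), "k1" (the pictures are not rectified: a ray, as slopes to the right and down, at radius r is drawn at 1 + k1 r^2 times it, then the intrinsics apply), "T" (4x4, takes a point from camera to world coordinates); the wrist camera has in their place "T_tool_cam" (4x4, takes a point from camera to tool coordinates, whose origin is the TCP and whose axes are the flange's). Camera axes: x right, y down, z forward; pixel columns grow to the right and rows downward; lengths in m; the calibration is good to about 2 mm. A picture is of the moment at which its call begins: read the wrist's pose just before it. There is no depth.
- job.close_job(): hands the job in; it is judged then, once.
The state is a dict: "time": time; "joint_positions": joint angles; "qd": joint speeds; "joint_torque": joint torques, N m; "position": TCP position; "tool_rot": TCP orientation; "ft_force": force on the tool from outside, world axes, zero at the start; "torque": the same for the moment, N m; "grip_width": opening from 0.0 (shut) to 1.0 (fully open); "grip_force": force on a finger pad.
Only numpy, scipy, OpenCV 4.12 (cv2) and the standard library are available. Lean on these libraries where they do the work, as an engineer would, in place of code of your own. Each camera call takes 0.05 s, during which the arm holds its last target. There are 200 camera calls.

## Working session

There is one attempt and no reset: what is moved stays moved. The work goes in short steps, Python scripts to look and compute and a shell command to move; the robot and the scene stay as the last step left them, time stands still between calls to the robot, and variables do not carry over. Pictures are saved under pics/ and viewed, at most 10 in all, crops included, and the job is handed in when it is done.

```bash
mkdir -p pics; ls; python3 - <<'E'
from bench import ctrl,get_image
import cv2,numpy as np
s=ctrl.get_state();print(s)
ims=[]
for n in("scene","top"):
    d=get_image(n);cv2.imwrite(f'pics/{n}0.png',d['pixels'][:,:,::-1]);print(n,{k:v for k,v in d.items() if k!='pixels'})
    ims.append(d['pixels'])
E
```

```text
pics
{'time': 0.0, 'joint_positions': array([ 1.14908846,  0.32180928, -0.07009739,  1.45165447,  0.02260223,
        1.3707988 , -0.05693289]), 'qd': array([ 0.00117224, -0.00025519,  0.00013643, -0.00192047,  0.00012318,
       -0.00094585,  0.00091592]), 'joint_torque': array([ 2.41714934e-04, -4.91285098e+01, -4.03567208e-01, -3.12526131e+01,
       -6.37806044e-02,  4.37191303e-02,  1.61109811e-04]), 'position': array([ 0.27412376, -0.58876752,  0.22148083]), 'tool_rot': array([-3.06552711e+00, -6.78783251e-01,  7.85219435e-04]), 'ft_force': array([-0.0784465 , -0.00386381,  0.96683017]), 'torque': array([ 0.04340743, -0.02639123, -0.01156251]), 'grip_force': 0.0, 'grip_width': 1.0014330778649922}
scene {'fx': 522.9410346212914, 'fy': 522.9410346212914, 'cx': 276.49962338334115, 'cy': 213.24734065046505, 'k1': -0.11214882861847282, 'T': array([[-0.70663026,  0.61461127, -0.35060899,  1.11569783],
       [ 0.70748703,  0.6055407 , -0.36439343,  0.53820796],
       [-0.0116523 , -0.50554273, -0.86272288,  1.32400853],
       [ 0.        ,  0.        ,  0.        ,  1.        ]])}
top {'fx': 413.2450044365745, 'fy': 413.2450044365745, 'cx': 283.8588268745083, 'cy': 208.68338423634174, 'k1': -0.0014186781979665048, 'T': array([[ 1.53682834e-03, -9.82952687e-01,  1.83852259e-01,
         4.23693037e-01],
       [-9.99998745e-01, -1.43982334e-03,  6.61118831e-04,
        -1.42531954e-02],
       [-3.85133758e-04, -1.83853044e-01, -9.82953666e-01,
         1.08365119e+00],
       [ 0.00000000e+00,  0.00000000e+00,  0.00000000e+00,
         1.00000000e+00]])}
```

View pics/scene0.png

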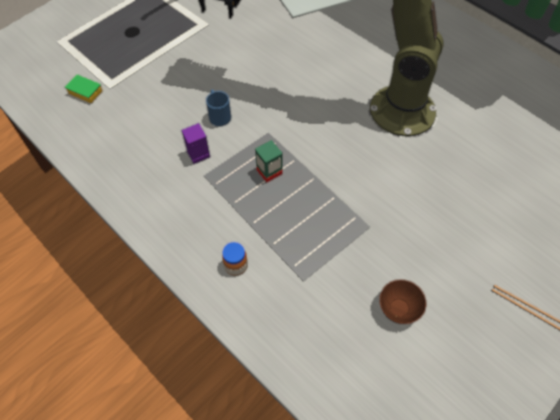

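View pics/top0.png

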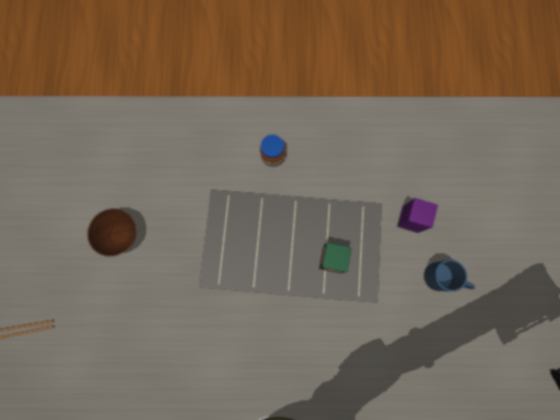

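The scene view shows the tin at (269,160) on its red lid, near the mug end of the mat. The purple box is at (197,143), the mug at (219,108), the jar at (234,256) and the bowl at (403,302). In the top view the tin's top is at (337,258), the mat spans about (200–382, 190–300), and there is free mat towards the bowl, which is +y.

```bash
cat > h.py <<'E'
import numpy as np,cv2
from bench import ctrl,get_image
from scipy.spatial.transform import Rotation as R
def ray(d,uv,T=None):
    K=np.array([[d['fx'],0,d['cx']],[0,d['fy'],d['cy']],[0,0,1]])
    x=cv2.undistortPoints(np.float64(uv).reshape(-1,1,2),K,np.array([d['k1'],0,0,0,0.]))[:,0]
    T=d['T'] if T is None else T
    return T[:3,3],np.c_[x,np.ones(len(x))]@T[:3,:3].T
def plane(d,uv,z,T=None):
    o,r=ray(d,uv,T); return o+r*((z-o[2])/r[:,2])[:,None]
def toolT():
    s=ctrl.get_state();T=np.eye(4);T[:3,:3]=R.from_rotvec(s['tool_rot']).as_matrix();T[:3,3]=s['position'];return T
def big(m):
    c,_=cv2.findContours(m.astype(np.uint8),cv2.RETR_EXTERNAL,cv2.CHAIN_APPROX_NONE)
    return max(c,key=cv2.contourArea)[:,0]
def rect(p):
    (cx,cy),(w,h),a=cv2.minAreaRect(np.float32(p[:,:2]*1000)); return np.round([cx,cy,w,h,a],1)
E
python3 - <<'E'
from h import *
print(np.round(toolT(),3))
for n in('top','scene'):
    d=get_image(n);p=d['pixels'];hsv=cv2.cvtColor(p,cv2.COLOR_RGB2HSV).astype(int)
    g=(hsv[...,0]>60)&(hsv[...,0]<90)&(hsv[...,1]>90)
    y,x=(258,337) if n=='top' else (152,268)
    print(n,hsv[y,x],hsv[y+14 if n=='top' else y+10,x])
    roi=np.zeros_like(g);roi[y-25:y+30,x-25:x+25]=1
    c=big(g&roi);r=rect(plane(d,c,.114));print('tin@.114',r,c.min(0),c.max(0))
    sub=g&roi&(hsv[...,2]>hsv[y,x,2]-12);c=big(sub);print('bright',rect(plane(d,c,.114)))
    red=((hsv[...,0]<8)|(hsv[...,0]>172))&(hsv[...,1]>120)&(hsv[...,2]>60)&roi
    if red.any(): c=big(red);print('red px',c.min(0),c.max(0),plane(d,[[c[:,0].mean(),c[:,1].max()]],.004))
    if n=='top':
        b=np.zeros_like(g);b[170:320,185:400]=1
        m=(hsv[...,2]<125)&(hsv[...,1]<40)&b
        m=cv2.morphologyEx(m.astype(np.uint8),cv2.MORPH_CLOSE,np.ones((7,7)));m=cv2.morphologyEx(m,cv2.MORPH_OPEN,np.ones((7,7)))
        print('mat',hsv[240,240],hsv[180,300],rect(plane(d,big(m),.004)))
E
```

```text
[[ 0.906  0.422 -0.001  0.274]
 [ 0.422 -0.906  0.001 -0.589]
 [-0.    -0.002 -1.     0.222]
 [ 0.     0.     0.     1.   ]]
top [ 71 117  98] [12 58 88]
tin@.114 [ 490.6 -135.4   57.1   57.8   78.8] [322 244] [349 271]
bright [ 490.6 -136.7   54.6   55.5   78.8]
mat [ 15  19 106] [ 20  29 131] [512.4 -12.6 513.6 347.1  87.6]
scene [ 72 106 128] [73 92 64]
tin@.114 [ 498.2 -130.7   68.6   60.    77.3] [256 142] [280 166]
bright [ 492.2 -138.4   51.1   51.7   78.2]
red px [257 167] [281 181] [[ 0.51612216 -0.11702503  0.004     ]]
```

```bash
python3 -m crank '[[[25,-20,0,0,-1],[25,-20,0,0,-1],[25,-20,0,0,-1],[25,-20,0,0,-1],[25,-20,0,0,-1],[25,-20,0,0,-1],[25,-20,0,0,-1],[25,-20,0,0,-1],[25,-20,0,0,-1],[25,-20,0,0,-1]]]'
python3 -m crank '[[[25,-21,0,0,-1],[25,-21,0,0,-1],[25,-21,0,0,-1],[25,-21,0,0,-1],[25,-21,0,0,-1],[0,0,0,-0.115,-1],[0,0,0,-0.115,-1],[0,0,0,-0.115,-1],[0,0,0,-0.115,-1],[0,0,0,-0.115,-1]]]'
python3 -m crank '[[[0,0,0,-0.115,-1],[0,0,0,-0.115,-1],[0,0,0,-0.115,-1],[0,0,0,0,-1],[0,0,0,0,-1]]]'
python3 - <<'E'
from h import *
T=toolT();print(np.round(T,3))
d=get_image('wrist');p=d['pixels'];cv2.imwrite('pics/w1.png',p[:,:,::-1]);Tc=T@d['T_tool_cam'];print(np.round(d['T_tool_cam'],3))
hsv=cv2.cvtColor(p,cv2.COLOR_RGB2HSV).astype(int)
g=(hsv[...,0]>60)&(hsv[...,0]<90)&(hsv[...,1]>90)
c=big(g);print(c.min(0),c.max(0),rect(plane(d,c,.114,Tc)))
E
```

```text
time: 1.03
position: [0.4169, -0.3009, 0.2225]
tool_rot: [3.067, 0.679, -0.0]
ft_force: [0.5, 0.7, 0.2]
grip_width: 1.003
grip_force: 0.0
time: 1.87
position: [0.4854, -0.1543, 0.2224]
tool_rot: [-2.744, -1.529, 0.0]
ft_force: [0.4, 0.2, -0.3]
grip_width: 1.0
grip_force: 0.0
time: 2.28
position: [0.4854, -0.1545, 0.2224]
tool_rot: [-2.45, -1.966, 0.0]
ft_force: [0.1, -0.3, 0.7]
grip_width: 0.999
grip_force: 0.0
[[ 0.216  0.976 -0.     0.485]
 [ 0.976 -0.216 -0.    -0.154]
 [-0.    -0.    -1.     0.222]
 [ 0.     0.     0.     1.   ]]
[[-0.    -0.96  -0.28   0.077]
 [ 1.    -0.     0.001  0.002]
 [-0.001 -0.28   0.96  -0.163]
 [ 0.     0.     0.     1.   ]]
[241 145] [314 202] [ 494.3 -130.7   45.2   56.9   79.2]
```

View pics/w1.png

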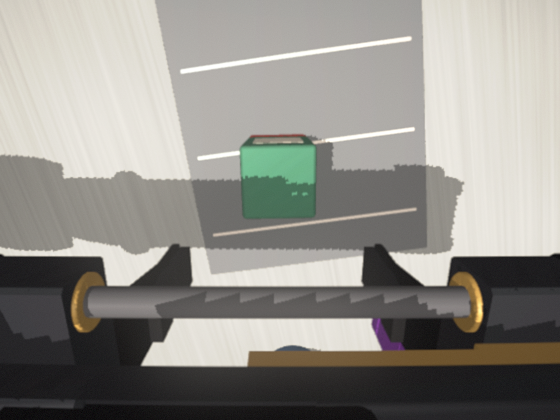

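The wrist view looks along the tip direction. The tin's plain green top has corners near (241,147), (315,147), (316,218) and (243,218), and it sits between the fingers' columns.

```bash
python3 - <<'E'
from h import *
T=toolT();d=get_image('wrist');Tc=T@d['T_tool_cam']
P=plane(d,[[241,147],[315,147],[316,218],[243,218]],.114,Tc);print(np.round(P,4),P.mean(0))
print('in tool',np.round((np.linalg.inv(T)@np.c_[P,np.ones(4)].T).T[:,:3]*1000,1))
E
```

```text
[[ 0.4711 -0.1036  0.114 ]
 [ 0.5269 -0.116   0.114 ]
 [ 0.5169 -0.1728  0.114 ]
 [ 0.4586 -0.1598  0.114 ]] [ 0.49338114 -0.13805514  0.114     ]
in tool [[ 46.6 -25.1 108.5]
 [ 46.6  32.1 108.5]
 [-11.1  34.7 108.5]
 [-11.  -25.1 108.5]]
```

```bash
python3 -m crank '[[[3,4,20,0,-1],[0,0,25,0,-1],[0,0,25,0,-1],[0,0,25,0,-1],[0,0,25,0,-1],[0,0,15,0,-1],[0,0,12,0,-1],[0,0,0,0,-1],[0,0,0,0,-1]]]' 5
python3 -m crank '[[[0,0,0,0,1],[0,0,0,0,1],[0,0,0,0,1],[0,0,0,0,1],[0,0,0,0,1],[0,0,0,0,1],[0,0,0,0,1],[0,0,0,0,1]]]' 5
```

```text
time: 3.13
position: [0.4901, -0.1524, 0.0755]
tool_rot: [-2.447, -1.969, 0.0]
ft_force: [-0.2, -0.7, -0.1]
grip_width: 0.999
grip_force: 0.0
time: 3.8
position: [0.4896, -0.1524, 0.0756]
tool_rot: [-2.446, -1.97, 0.001]
ft_force: [-2.7, 0.6, 2.5]
grip_width: 0.692
grip_force: 5.0
```

```bash
python3 -m crank '[[[4,0,-1.9,0,1],[4.1,0,-1.7,0,1],[4.1,0,-1.5,0,1],[4.2,0,-1.3,0,1],[0,0,0,0,1],[0,0,0,0,1]]]'
cat > look.py <<'E'
import sys
from h import *
s=ctrl.get_state();print(s['position'].round(4),s['ft_force'].round(1),s['grip_width'])
d=get_image('scene');u,v=int(sys.argv[2]),int(sys.argv[3])
cv2.imwrite('pics/'+sys.argv[1],cv2.resize(d['pixels'][v-40:v+60,u-60:u+60,::-1],None,fx=5,fy=5,interpolation=cv2.INTER_CUBIC))
E
python3 look.py s1.png 269 160
```

```text
time: 4.3
position: [0.4939, -0.1359, 0.082]
tool_rot: [2.446, 1.971, 0.0]
ft_force: [-0.7, -0.3, -1.7]
grip_width: 0.686
grip_force: 5.0
[ 0.4939 -0.1359  0.082 ] [-0.7 -0.3 -1.7] 0.686436773288006
```

View pics/s1.png

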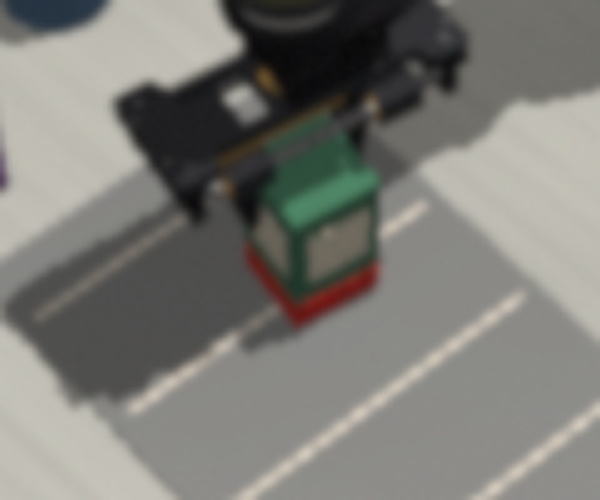

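```bash
python3 - <<'E'
from h import *
d=get_image('scene');u=np.array([.216,.976]);w=np.array([.976,-.216])
c0=np.array([.4901,-.1524])+.0146*u
for z in(.004,.010):
  P=plane(d,[[268,185],[284.6,177]],z)[:,:2]-c0;print(z,(P@u*1000).round(1),(P@w*1000).round(1))
P=plane(d,[[265.8,165.7],[284.6,157]],.114)[:,:2]-c0;print('top front',(P@u*1000).round(1),(P@w*1000).round(1))
E
```

```text
0.004 [37.2 40. ] [ 26.6 -31.4]
0.01 [40.6 43.4] [ 28.6 -29.2]
top front [41.3 44.7] [ 33.2 -28.1]
```

```bash
python3 -m crank '[[[-4.2,0,1.3,0,1],[-4.1,0,1.5,0,1],[-4.1,0,1.7,0,1],[-4,0,1.9,0,1],[0,0,0,0,1],[0,0,0,0,-1],[0,0,0,0,-1],[0,0,0,0,-1],[0,0,0,0,-1]]]' 3
python3 -m crank '[[[0,0,-25,0,-1],[0,0,-25,0,-1],[0,0,-25,0,-1],[0,0,-25,0,-1],[0,0,-25,0,-1],[0,0,0,0,-1],[0,0,0,0,-1]]]'
cat > wm.py <<'E'
from h import *
import sys
z=float(sys.argv[1])
T=toolT();print(T[:3,3].round(4))
d=get_image('wrist');p=d['pixels'];Tc=T@d['T_tool_cam'];q=p.astype(int)
m=((q[...,1]>q[...,0]*1.2)&(q[...,1]>q[...,2]*1.05)).astype(np.uint8);m=cv2.morphologyEx(m,cv2.MORPH_OPEN,np.ones((5,5)))
c=big(m);print(c.min(0),c.max(0))
P=plane(d,c,z,Tc);L=(np.linalg.inv(T)@np.c_[P,np.ones(len(P))].T).T[:,:2]
print('tool frame rect',rect(L), 'min/max',(L.min(0)*1000).round(1),(L.max(0)*1000).round(1))
if len(sys.argv)>2: cv2.imwrite('pics/'+sys.argv[2],p[:,:,::-1])
E
python3 wm.py .114
```

```text
time: 5.15
position: [0.4904, -0.1523, 0.0758]
tool_rot: [2.446, 1.97, 0.0]
ft_force: [-0.7, -0.4, 1.0]
grip_width: 0.903
grip_force: 0.0
time: 5.73
position: [0.4912, -0.1525, 0.2022]
tool_rot: [2.444, 1.969, 0.002]
ft_force: [0.2, -0.2, -0.4]
grip_width: 1.001
grip_force: 0.0
[ 0.4912 -0.1525  0.2022]
[234 147] [315 230]
tool frame rect [17.4  0.7 63.  59.2  0.1] min/max [-14.2 -28.9] [48.8 30.3]
```

```bash
python3 -m crank '[[[-5.5,0.5,25,0,-1],[0,0,25,0,-1],[0,0,25,0,-1],[0,0,25,0,-1],[0,0,12,0,-1],[0,0,10,0,-1],[0,0,0,0,-1],[0,0,0,0,-1]]]' 3
python3 -m crank '[[[0,0,0,0,1],[0,0,0,0,1],[0,0,0,0,1],[0,0,0,0,1],[0,0,0,0,1],[0,0,0,0,1],[0,0,0,0,1],[0,0,0,0,1]]]' 3
```

```text
time: 6.45
position: [0.4895, -0.1578, 0.0786]
tool_rot: [-2.446, -1.97, 0.0]
ft_force: [0.5, 0.2, -0.3]
grip_width: 0.998
grip_force: 0.0
time: 7.12
position: [0.4892, -0.1579, 0.0787]
tool_rot: [-2.447, -1.97, 0.001]
ft_force: [-1.5, -0.5, 2.1]
grip_width: 0.686
grip_force: 3.0
```

```bash
python3 -m crank '[[[4,0,-2.2,0,1],[4.2,0,-2,0,1],[4.4,0,-1.8,0,1],[4.5,0,-1.7,0,1],[0,0,0,0,1],[0,0,0,0,1]]]'
python3 look.py s2.png 269 160
```

```text
time: 7.62
position: [0.4934, -0.1405, 0.0864]
tool_rot: [2.446, 1.971, 0.001]
ft_force: [-0.8, -0.3, -0.1]
grip_width: 0.688
grip_force: 3.0
[ 0.4934 -0.1405  0.0864] [-0.8 -0.3 -0.1] 0.6880876851609814
```

View pics/s2.png

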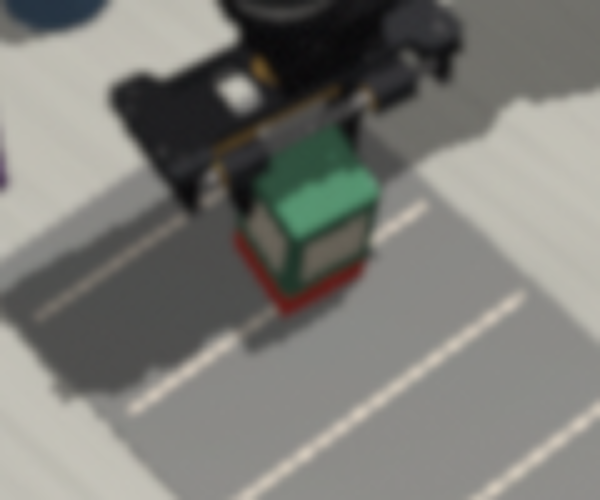

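```bash
python3 -m crank '[[[4.5,0,-1.3,0,1],[4.5,0,-1.2,0,1],[4.5,0,-1.1,0,1],[4.6,0,-0.9,0,1],[4.7,0,-0.6,0,1],[4.7,0,-0.4,0,1],[4.7,0,-0.2,0,1],[4.6,0,-0.1,0,1],[0,0,0,0,1]]]'
python3 -m crank '[[[4.7,0,0.2,0,1],[4.7,0,0.4,0,1],[4.6,0,0.6,0,1],[4.6,0,0.8,0,1],[4.6,0,1,0,1],[4.5,0,1.2,0,1],[4.4,0,1.4,0,1],[4.4,0,1.5,0,1],[0,0,0,0,1]]]'
python3 look.py s3.png 269 160
```

```text
time: 8.42
position: [0.5012, -0.1037, 0.092]
tool_rot: [-2.445, -1.972, -0.001]
ft_force: [0.4, 0.5, 0.6]
grip_width: 0.688
grip_force: 3.0
time: 9.17
position: [0.5087, -0.0682, 0.0845]
tool_rot: [-2.445, -1.971, -0.0]
ft_force: [0.1, 0.5, -0.8]
grip_width: 0.685
grip_force: 3.0
[ 0.5087 -0.0682  0.0845] [ 0.1  0.5 -0.8] 0.6849553387316499
```

View pics/s3.png

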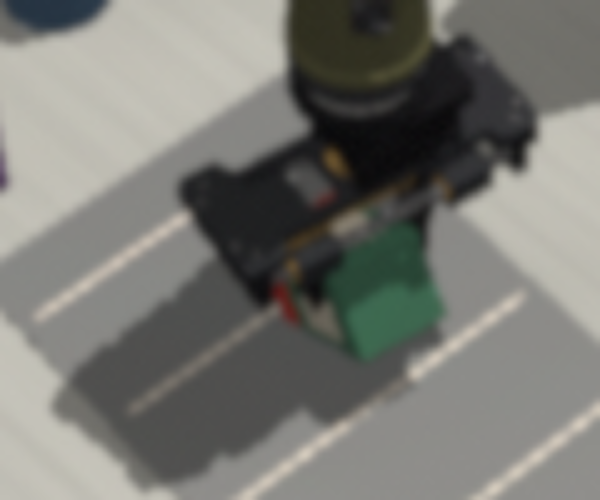

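The view shows the tin tipped past halfway, with the green bottom facing forward at crop (390,300) and the red lid low at the rear at (287,300). I'll continue the arc.

```bash
python3 -m crank '[[[4.4,0,1.7,0,1],[4.3,0,2,0,1],[4.1,0,2.2,0,1],[4,0,2.3,0,1],[3.9,0,2.5,0,1],[3.8,0,2.7,0,1],[3.7,0,2.8,0,1],[3.7,0,3,0,1],[0,0,0,0,1]]]'
python3 -m crank '[[[3.4,0,3.2,0,1],[3.3,0,3.3,0,1],[3.2,0,3.4,0,1],[3.1,0,3.5,0,1],[2.7,0,3.7,0,1],[2.7,0,3.8,0,1],[2.6,0,3.9,0,1],[2.5,0,4,0,1],[0,0,0,0,1],[0,0,0,0,1]]]'
python3 look.py s4.png 269 160
```

```text
time: 9.97
position: [0.5154, -0.0372, 0.0651]
tool_rot: [-2.445, -1.971, 0.0]
ft_force: [0.4, 0.9, -1.0]
grip_width: 0.689
grip_force: 3.0
time: 10.8
position: [0.5205, -0.015, 0.0365]
tool_rot: [-2.446, -1.97, -0.0]
ft_force: [0.5, -0.4, -0.8]
grip_width: 0.691
grip_force: 3.0
[ 0.5205 -0.015   0.0365] [ 0.5 -0.4 -0.8] 0.6906757114519725
```

View pics/s4.png

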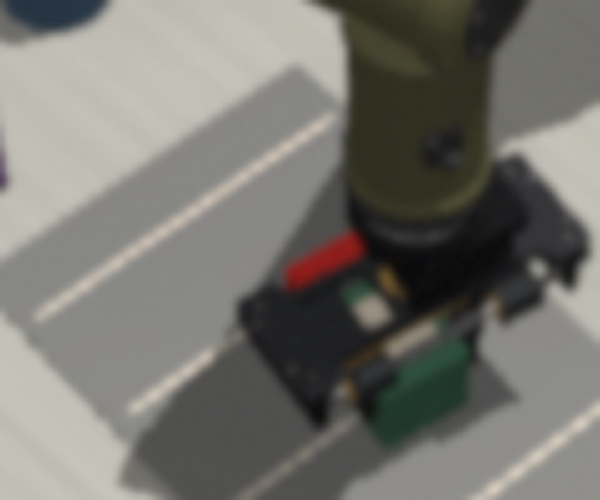

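The tin lies on its side or very nearly, with the red lid at the rear at crop (325,262) and the green bottom in front at (425,395). I'll ease it down slightly, release and check.

```bash
python3 -m crank '[[[0.3,0,1.2,0,1],[0.2,0,1.2,0,1],[0,0,0,0,1],[0,0,0,0,1]]]'
python3 -m crank '[[[0,0,0,0,-1],[0,0,0,0,-1],[0,0,0,0,-1],[0,0,0,0,-1],[0,0,0,0,-1],[0,0,0,0,-1]]]'
python3 -m crank '[[[-15,0,-25,0,-1],[-15,0,-25,0,-1],[-20,0,-25,0,-1],[-20,0,-25,0,-1],[-20,0,-25,0,-1],[0,0,-25,0,-1],[0,0,0,0,-1],[0,0,0,0,-1]]]'
python3 wm.py .064 w2.png
```

```text
time: 11.18
position: [0.5207, -0.0148, 0.0348]
tool_rot: [2.447, 1.97, 0.0]
ft_force: [-2.0, 0.1, 3.1]
grip_width: 0.689
grip_force: 3.0
time: 11.68
position: [0.5206, -0.015, 0.0345]
tool_rot: [2.447, 1.97, -0.0]
ft_force: [0.0, 0.5, 0.2]
grip_width: 0.98
grip_force: 0.0
time: 12.35
position: [0.5024, -0.1032, 0.186]
tool_rot: [2.445, 1.968, 0.003]
ft_force: [0.2, 1.7, -0.3]
grip_width: 0.999
grip_force: 0.0
[ 0.5024 -0.1032  0.186 ]
[236  66] [312 174]
tool frame rect [64.7  0.7 58.9 83.8 90. ] min/max [ 22.8 -28.7] [106.6  30.2]
```

View pics/w2.png

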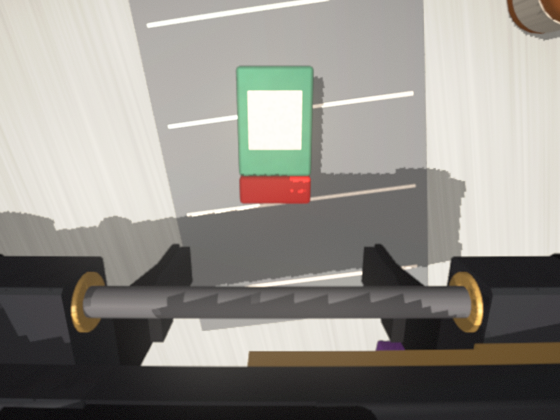

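The wrist view shows the tin flat on its side: the green end (bottom) at row 67, the lid's rear edge at about row 204, columns 237–312, with plenty of mat ahead. Next I grip near the lid end for the second tip.

```bash
python3 -m crank '[[[15,0.7,0,0,-1],[0,0,30,0,-1],[0,0,30,0,-1],[0,0,30,0,-1],[0,0,30,0,-1],[0,0,20,0,-1],[0,0,13,0,-1],[0,0,0,0,-1],[0,0,0,0,-1]]]' 3
python3 -m crank '[[[0,0,0,0,1],[0,0,0,0,1],[0,0,0,0,1],[0,0,0,0,1],[0,0,0,0,1],[0,0,0,0,1],[0,0,0,0,1],[0,0,0,0,1]]]' 3
```

```text
time: 13.15
position: [0.5038, -0.0873, 0.0299]
tool_rot: [-2.443, -1.97, 0.003]
ft_force: [1.0, -0.2, 0.2]
grip_width: 1.004
grip_force: 0.0
time: 13.82
position: [0.5055, -0.0886, 0.0321]
tool_rot: [2.447, 1.97, -0.0]
ft_force: [-1.5, 0.1, 4.6]
grip_width: 0.686
grip_force: 3.0
```

```bash
python3 -m crank '[[[2.2,0,-4,0,1],[2.3,0,-3.9,0,1],[2.5,0,-3.8,0,1],[2.6,0,-3.6,0,1],[2.8,0,-3.5,0,1],[3,0,-3.4,0,1],[3.1,0,-3.3,0,1],[3.2,0,-3.1,0,1],[0,0,0,0,1]]]'
python3 -m crank '[[[3.4,0,-3,0,1],[3.5,0,-2.8,0,1],[3.6,0,-2.7,0,1],[3.7,0,-2.6,0,1],[3.8,0,-2.4,0,1],[4,0,-2.2,0,1],[4.1,0,-2,0,1],[4.1,0,-1.9,0,1],[0,0,0,0,1]]]'
python3 look.py s5.png 285 175
```

```text
time: 14.57
position: [0.5106, -0.0662, 0.0609]
tool_rot: [2.445, 1.971, 0.002]
ft_force: [-0.0, -0.2, -0.6]
grip_width: 0.692
grip_force: 3.0
time: 15.32
position: [0.5169, -0.0368, 0.0805]
tool_rot: [2.445, 1.971, 0.001]
ft_force: [-0.8, -1.2, 1.7]
grip_width: 0.687
grip_force: 3.0
[ 0.5169 -0.0368  0.0805] [-0.8 -1.2  1.7] 0.6870476200512802
```

View pics/s5.png

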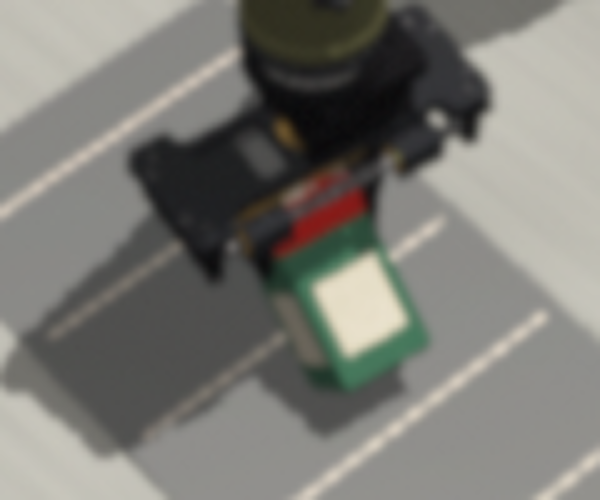

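```bash
python3 - <<'E'
from h import *
d=get_image('scene');u=np.array([.216,.976]);w=np.array([.976,-.216])
c0=np.array([.5169,-.0368])
o=[[294,213],[310.6,204]]; o2=[[280,186],[299,177]]  # front edge / green-red seam
for n,uv in(('front',o),('seam',o2)):
 for z in(.035,.05,.064,.09,.105):
  P=plane(d,uv,z)[:,:2]-c0;print(n,z,(P@u*1000).round(1),(P@w*1000).round(1))
E
```

```text
front 0.035 [72.5 73.5] [ 24.2 -32.7]
front 0.05 [79.7 80.6] [ 29.2 -26.9]
front 0.064 [86.4 87.3] [ 34.  -21.6]
front 0.09 [98.9 99.8] [ 42.8 -11.6]
front 0.105 [106.1 107. ] [47.8 -5.9]
seam 0.035 [-26.8 -23. ] [  7.8 -57. ]
seam 0.05 [-18.5 -14.7] [ 13.1 -51. ]
seam 0.064 [-10.7  -6.9] [ 18.  -45.4]
seam 0.09 [3.8 7.5] [ 27.1 -34.9]
seam 0.105 [12.1 15.8] [ 32.4 -28.9]
```

At z=0.05 the front edge measures u=80 mm (79 predicted). The seam at z=0.105 measures 12–16 mm (13 predicted). So the tin is at 40° with its edge on the mat, and I'll continue.

```bash
python3 -m crank '[[[4.2,0,-1.7,0,1],[4.2,0,-1.5,0,1],[4.3,0,-1.2,0,1],[4.4,0,-1.1,0,1],[4.4,0,-0.9,0,1],[4.5,0,-0.7,0,1],[4.5,0,-0.5,0,1],[4.5,0,-0.4,0,1],[0,0,0,0,1]]]'
python3 -m crank '[[[4.5,0,-0.1,0,1],[4.5,0,0.1,0,1],[4.5,0,0.3,0,1],[4.5,0,0.4,0,1],[4.5,0,0.6,0,1],[4.4,0,0.9,0,1],[4.4,0,1.1,0,1],[4.3,0,1.2,0,1],[0,0,0,0,1]]]'
python3 -m crank '[[[4.3,0,1.4,0,1],[4.2,0,1.6,0,1],[4.1,0,1.8,0,1],[4.1,0,2,0,1],[0,0,0,0,1],[0,0,0,0,1]]]'
python3 look.py s6.png 310 190
```

```text
time: 16.17
position: [0.5243, -0.0017, 0.0879]
tool_rot: [-2.445, -1.972, -0.002]
ft_force: [0.3, -0.4, 1.7]
grip_width: 0.691
grip_force: 3.0
time: 16.92
position: [0.5316, 0.0328, 0.083]
tool_rot: [-2.445, -1.972, -0.001]
ft_force: [1.6, 0.9, 1.1]
grip_width: 0.69
grip_force: 3.0
time: 17.42
position: [0.5345, 0.048, 0.0759]
tool_rot: [-2.446, -1.97, 0.001]
ft_force: [1.8, 0.9, -0.1]
grip_width: 0.688
grip_force: 3.0
[0.5345 0.048  0.0759] [ 1.8  0.9 -0.1] 0.6882972701619613
```

View pics/s6.png

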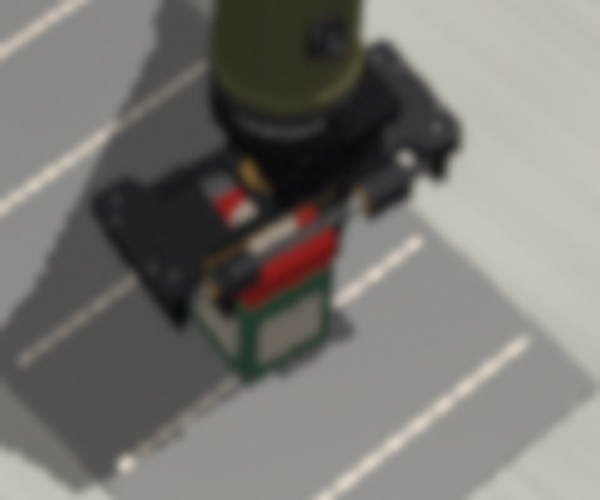

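```bash
python3 - <<'E'
from h import *
d=get_image('scene');u=np.array([.216,.976]);w=np.array([.976,-.216])
c0=np.array([.5345,.048])
for n,uv in(('bot',[[299.4,226.4],[315.6,217.6]]),('seam',[[298,210.8],[316.5,203.5]])):
 for z in(.004,.009,.085,.09):
  P=plane(d,uv,z)[:,:2]-c0;print(n,z,(P@u*1000).round(1),(P@w*1000).round(1))
E
```

```text
bot 0.004 [16.9 18.2] [ 26.5 -29.4]
bot 0.009 [19.1 20.4] [ 28.1 -27.5]
bot 0.085 [52.9 54.1] [53.2  0.8]
bot 0.09 [55.1 56.4] [54.8  2.6]
seam 0.004 [-28.8 -19.9] [  0.8 -59. ]
seam 0.009 [-26.4 -17.5] [  2.6 -57. ]
seam 0.085 [10.1 18.4] [ 29.1 -27.1]
seam 0.09 [12.4 20.8] [ 30.8 -25.1]
```

It is within a couple of degrees of upright. I'll ease it down, release and retreat.

```bash
python3 -m crank '[[[0.5,0,0.8,0,1],[0.3,0,0.8,0,1],[0.2,0,0.6,0,1],[0,0,0,0,1],[0,0,0,0,1]]]'
python3 -m crank '[[[0,0,0,0,-1],[0,0,0,0,-1],[0,0,0,0,-1],[0,0,0,0,-1],[0,0,0,0,-1],[0,0,0,0,-1]]]'
python3 -m crank '[[[0,0,-20,0,-1],[0,0,-25,0,-1],[0,0,-25,0,-1],[-20,0,-25,0,-1],[-30,0,-10,0,-1],[-30,0,0,0,-1],[-30,0,0,0,-1],[-30,0,0,0,-1],[0,0,0,0,-1],[0,0,0,0,-1]]]'
python3 - <<'E'
from h import *
print(toolT()[:3,3].round(3))
d=get_image('top');hsv=cv2.cvtColor(d['pixels'],cv2.COLOR_RGB2HSV).astype(int)
rm=((hsv[...,0]<6)|(hsv[...,0]>174))&(hsv[...,1]>140)&(hsv[...,2]>60);rm[:, :200]=0
q=cv2.morphologyEx(rm.astype(np.uint8),cv2.MORPH_CLOSE,np.ones((9,9)))
c=big(q);print('red',c.min(0),c.max(0),rect(plane(d,c,.114)))
for n,uv in(('bowl',(112,232)),('jar',(272,146)),('mug',(445,276)),('purple',(421,213))): print(n,hsv[uv[1],uv[0]])
a=cv2.imread('pics/top0.png')[:,:,::-1].astype(int);D=np.abs(a-d['pixels']).max(2)
for n,(x0,x1,y0,y1) in dict(bowl=(80,145,200,265),jar=(250,295,125,170),mug=(420,480,255,295),purple=(395,440,195,235)).items(): print(n,(D[y0:y1,x0:x1]>40).sum())
d=get_image('scene');p=d['pixels'].astype(int)
hsv=cv2.cvtColor(d['pixels'],cv2.COLOR_RGB2HSV).astype(int)
g=(hsv[...,0]>60)&(hsv[...,0]<90)&(hsv[...,1]>80);r=((hsv[...,0]<6)|(hsv[...,0]>174))&(hsv[...,1]>140)
for m in(g,r):
    m=m.copy();m[:170]=0;m[260:]=0;m[:,:270]=0;m[:,350:]=0
    c=big(m);print(c.min(0),c.max(0))
E
```

```text
time: 17.93
position: [0.5347, 0.0482, 0.0742]
tool_rot: [-2.447, -1.97, 0.002]
ft_force: [-3.3, -0.4, 4.1]
grip_width: 0.692
grip_force: 3.0
time: 18.43
position: [0.5353, 0.0486, 0.0742]
tool_rot: [2.447, 1.97, 0.0]
ft_force: [0.7, -0.2, 0.4]
grip_width: 0.982
grip_force: 0.0
time: 19.27
position: [0.5049, -0.0903, 0.1792]
tool_rot: [2.451, 1.965, -0.0]
ft_force: [-0.0, 0.9, 0.5]
grip_width: 1.0
grip_force: 0.0
[ 0.505 -0.09   0.179]
red [248 225] [277 254] [531.8  36.3  60.4  61.8  77.1]
bowl [ 11 172  77]
jar [108 198 153]
mug [104 110 107]
purple [144 153 120]
bowl 0
jar 0
mug 0
purple 0
[298 213] [301 224]
[289 184] [316 210]
```

The red lid measures 60 × 62 mm at z = 0.114, centred on the mat, so the tin stands upright. The bystanders' image patches are unchanged, so I'm handing in.

```bash
python3 -c "
from bench import job
print(job.close_job())"
```

```text
the job is handed in; nothing more can be done
None
```

The tin now stands upright on the mat, red lid on top, after two eased quarter-turns over its edges; an early trial nudge of a few millimetres slid it and may have briefly raised it off the mat, so I set it back down and regripped. The bowl, mug and jar have not moved, and the job was handed in at about 19 s.

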